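# Fold the lid stay and shut the equipment case

### The job

Shut the open black equipment case: press its red knee down so that the locked folding stay breaks, then lower the lid gently, pushing on the lid itself and not on the stay, until it is fully shut. The white bottle with the blue label is too tall to be shut in: it must end up standing upright on the plywood board, so take it out of the case first if it is in there. Leave the steel fitting, the black wire spool, the green canister and the steel vacuum column where they are.

Things in the scene. Friction and masses are not known exactly. Their poses are not given: they have to be found in the camera images.
- case: Fixed open-topped black case with aluminium edges, 240 (its x) x 240 (its y) x 100 mm (z), walls 8 mm, grey inner floor 12 mm above the table. Origin: centre of its underside. Its lid is hinged along the top of its +x (far) side; -x is its front; the stay is outside its -y side.
- lid_hinge (a point): Middle of the lid's hinge line, at case x +120, y 0, z 100 mm. Axes as the case's.
- lid (a joint): Lid hinge, rad: 0 = open, 5 degrees back past upright, held by the locked stay; grows to 1.658 = fully shut. The lid is a panel 240 mm from hinge to free edge, 240 mm wide, 12 mm thick; the hinge line lies in its inner face, so its outer face is 12 mm off the hinge plane. Hinge friction (0.6 N m) keeps it where it is left once the stay is broken. It cannot be lowered while the stay is locked.
- lid_edge (a point): Middle of the lid's free edge, at half its thickness (240 mm from the hinge line).
- stay: Lower steel link of the two-link stay, 125 mm between pivots, 5 mm thick, hinged to the case's -y side; it carries the knee and the upper link (about 89 mm), which is pinned to the lid 110 mm from the hinge. Origin at the lower pivot; its x axis points to the knee.
- stay_pivot (a point): Lower pivot of the stay, at case x -40, y -127.5, z 80 mm: the knee swings on a circle of 125 mm about it, parallel to the case's xz plane. Axes as the case's.
- knee (a joint): Knee of the stay, rad: 0 = locked, resting against its stop past dead centre; 0.2 = links in line; beyond that it is broken and folds down and towards the hinge, to about 2.95 with the lid shut. Pressed down (square to the links, about 5 N) it breaks and stays as left; at 0.5 the lid has hardly moved. The lid stands close behind: folding further from above brings the gripper's body against it.
- red_knee (a point): Centre of the red knuckle on the knee, a cylinder 22 mm in diameter and 26 mm long along the case's y, outside the -y wall (its middle is 27.5 mm outside the wall). Moves with the knee.
- board: Fixed plywood board, 200 (x) x 220 (y) x 12 mm, lying on the table. Origin: centre of its underside.
- bottle: White plastic bottle with a blue label, 62 mm in diameter, 152 mm tall, 0.17 to 0.35 kg; cap 34 mm in diameter over its top 30 mm. Stands in the case or on the board at the start. Origin: centre of its underside.
- fitting: Steel vacuum tube with a flange at each end, standing, 64 mm in diameter, 70 mm tall; low enough to be shut in. Stands in the case or on the board, wherever the bottle is not. Origin: centre of its underside.
- spool: Small black and white wire spool, standing, 52 mm in diameter, 50 mm tall, between the case and the board. Loose. Origin: centre of its underside.
- canister: Green canister with a black lid, 94 mm in diameter, 124 mm tall, left (+y) of the case. Loose. Origin: centre of its underside.
- column: Fixed steel and glass vacuum column, 100 mm in diameter at its foot and 348 mm tall, behind and to the right of the case. Origin: centre of its underside.
Not all that is in view belongs to the job. Of the things that look like the bottle, the largest one is meant.

How it is judged:
By the outcome, as a careful person would: the job done as asked, in the order asked, and still so for the second after the job is handed in, with the robot touching nothing.
It also fails if it takes over 72 s, if anything falls off the work surface, if the arm or the gripper's body presses on something with over 40 N, if the wrist force passes 120 N, or if a joint passes its speed limit or range.

### The arm

A 6-joint arm with a two-finger parallel gripper is mounted at the origin on the work surface. World frame = base frame: x ahead of the robot, y to its left, z up, the work surface at z = 0. Lengths are in mm, angles in rad, forces in N, time in s.
With the tool pointing down it reaches from about 300 to 775 mm from the base axis. Payload 14.6 kg.
Tool frame: the origin (TCP) lies midway between the tips of the shut fingers; the grasp point (between the pads) lies behind it (manip.grip_depth is the z of the grasp point in the tool frame, in mm); z points along the fingers, y is the line along which they close (so a half turn about z gives the same grasp; the last joint's range is limited). The gripper opens to 94 mm and grips with 3 to 60 N. Pads are 16 mm wide; open, the fingers measure 119 mm over their backs; the gripper's body (75 mm by 177 mm) begins 78 mm behind the grasp point.
Start: joints at [-1.215, 0.3, 1.521, -0, 1.321, -0.067], TCP at [225.666, -501.562, 205.446] pointing down, gripper open.
Joint ranges: [-3.03, 3.03], [-0.79, 2.21], [0.23, 2.52], [-1.04, 4.18], [0, 3.07], [-2.55, 2.55]. Speed limits (rad/s): [2.22, 2.22, 2.57, 3.14, 3.14, 3.14].

### API

Orientations are given as [roll, pitch, yaw] about the fixed x, y, z axes, in that order (R = Rz(yaw) Ry(pitch) Rx(roll)).
In Python, from cell import manip gives the robot as it stands.
- The arm moves only by the shell command python3 -m creep [OPENING] [FORCE], which reads ROWS from standard input. ROWS is a JSON list that holds a single list of rows (three levels of brackets), with 1 to 5 rows, each of 6 numbers: dx, dy, dz in m, then a rotation vector rx, ry, rz in units of 0.05 rad; each row is the pose to reach, as a shift and turn from the pose commanded when the command began, along the tool's axes at that moment; what a row does not reach only later rows make up. A row lasts 1/10 s, in which the tool goes at most 50 mm and 0.15 rad, less where a joint would pass 70% of its speed; a pose out of reach is approached as far as the arm can. OPENING is the finger opening in mm, set as the command begins (- or left out keeps the last). The fingers move at their own pace and stop on an object; FORCE is the grip in N (left out, the last holds). Time passes only in rows, so rows that do not move let the fingers close. It prints the time, the measured TCP pose, the force, the opening and the grip force at its end. Input that does not fit is refused with a message, and nothing moves.
- manip.read_state(): the state, without advancing time (a new reading comes with each control period).
- manip.camera(name): name is "scene" or "side" or "wrist"; returns (picture, depth): 400x640x3 uint8, red, green, blue; 400x640 float32, mm along the optical axis (not along the pixel's ray), 0 where there is no reading.
- manip.camera_info(name): a dict with "K" (3x3 intrinsics, pixels), "rvec" (rotation vector, rad) and "tvec" (3), from world to camera coordinates, as OpenCV has them; the wrist camera has in their place "mount" (4x4, takes a point from camera to tool coordinates, whose origin is the TCP and whose axes are the flange's). Camera axes: x right, y down, z forward; pixel columns grow to the right and rows downward; lengths in mm; the calibration is good to about 2 mm. A picture is of the moment at which its call begins: read the wrist's pose just before it. camera_info takes no time and is no camera call.
- manip.sign_off(): hands the job in; it is judged then, once.
The state is a dict: "clock": time; "joints": joint angles; "qd": joint speeds; "effort": joint torques, N m; "eef_pos": TCP position; "eef_rot": TCP orientation; "wrist_force": force on the tool from outside, world axes, zero at the start; "moment": the same for the moment, N m; "finger_gap": finger opening in mm; "finger_force": force on a finger pad.
Only numpy, scipy, OpenCV 4.12 (cv2) and the standard library are available. Lean on these libraries where they do the work, as an engineer would, in place of code of your own. Each camera call takes 0.05 s, during which the arm holds its last target. There are 200 camera calls.

## Working session

There is one attempt and no reset: what is moved stays moved. The work goes in short steps, Python scripts to look and compute and a shell command to move; the robot and the scene stay as the last step left them, time stands still between calls to the robot, and variables do not carry over. Pictures are saved under pics/ and viewed, at most 10 in all, crops included, and the job is handed in when it is done.

```bash
ls; mkdir -p pics
python3 - <<'E'
from cell import manip
import cv2,numpy as np
ims=[]
for n in ("scene","side"):
    p,d=manip.camera(n); cv2.imwrite(f"pics/{n}0.png",p[:,:,::-1]); np.savez(f"pics/{n}0.npz",p=p,d=d)
    i=manip.camera_info(n); print(n,np.round(i["K"],1).tolist(),np.round(i["rvec"],3),np.round(i["tvec"],1))
print(manip.grip_depth,manip.camera_info("wrist")); print(manip.read_state())
E
```

```text
pics
scene [[468.2, 0.0, 319.1], [0.0, 468.2, 200.6], [0.0, 0.0, 1.0]] [ 2.328  0.571 -0.201] [-528.6  -81.7 1702.7]
side [[467.4, 0.0, 326.8], [0.0, 467.4, 197.2], [0.0, 0.0, 1.0]] [ 2.09  -0.437  0.23 ] [-563.4  290.4 1459.2]
-18.8 {'K': array([[282.41636998,   0.        , 321.43133751],
       [  0.        , 282.41636998, 198.06972831],
       [  0.        ,   0.        ,   1.        ]]), 'mount': array([[-3.11867609e-04, -9.57170771e-01, -2.89523777e-01,
         8.52873576e+01],
       [ 9.99999903e-01, -3.88990345e-04,  2.08834695e-04,
         2.27987708e-02],
       [-3.12512420e-04, -2.89523684e-01,  9.57170799e-01,
        -1.78817323e+02],
       [ 0.00000000e+00,  0.00000000e+00,  0.00000000e+00,
         1.00000000e+00]])}
{'clock': 0.1, 'joints': array([-1.21464979e+00,  3.00412070e-01,  1.52150341e+00, -1.89018016e-06,
        1.32072288e+00, -6.66140842e-02]), 'qd': array([-0.00029346, -0.00109233, -0.00224864,  0.00099433, -0.0002451 ,
        0.0012914 ]), 'effort': array([ 1.91109444e-03, -5.32643867e+01, -3.53282368e+01,  7.10166176e-02,
        2.35077215e-02, -4.65690641e-05]), 'eef_pos': array([ 225.56119929, -501.3610114 ,  204.95157312]), 'eef_rot': array([-3.14054914e+00, -6.77805365e-05,  4.22761059e-01]), 'wrist_force': array([-0.4695793 ,  1.00262482, -0.33135705]), 'moment': array([0.02477306, 0.0075778 , 0.00558128]), 'finger_force': 0.0, 'finger_gap': 94.28496502254555}
```

View pics/scene0.png

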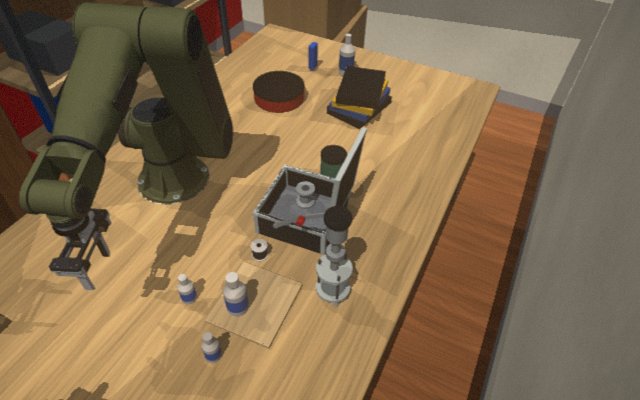

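View pics/side0.png

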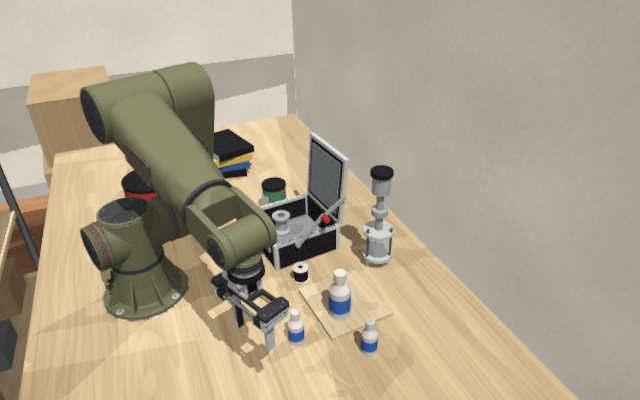

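The scene view shows bottle-like things at (235,295) on the board, (187,289) and (211,347) on the table, and (347,55) far off. The one on the board is the largest and already stands there. The fitting is in the case at (305,193), and the red knee is at (301,220). In the side view the bottle is at (340,297) and the knee at (326,218). Next I'll enlarge the case and bottle.

```bash
cat > h.py <<'E'
import numpy as np,cv2
from scipy.spatial.transform import Rotation as R
from cell import manip
def cam(n):
    i=manip.camera_info(n); return np.array(i["K"]),cv2.Rodrigues(np.array(i["rvec"]))[0],np.array(i["tvec"]).ravel()
def P(n):
    K,r,t=cam(n); return K@np.c_[r,t]
def bp(n,d,uv):
    K,r,t=cam(n); u,v=uv; z=d[int(round(v)),int(round(u))]
    return r.T@(z*np.linalg.inv(K)@[u,v,1]-t)
def tri(a,b):
    X=cv2.triangulatePoints(P("scene"),P("side"),np.array(a,float).reshape(2,1),np.array(b,float).reshape(2,1)); return (X[:3]/X[3]).ravel()
def proj(n,X):
    x=P(n)@np.r_[X,1]; return x[:2]/x[2]
E
python3 - <<'E'
from h import *
c=[]
for n,(x,y,w,h) in (("scene",(200,125,200,240)),("side",(245,125,160,240))):
    f=np.load(f"pics/{n}0.npz"); p,d=f["p"].astype(int),f["d"]
    m=(p[...,0]>130)&(p[...,1]<60)&(p[...,2]<60); m[:, :x]=0; m[:y]=0; m[y+h:]=0;m[:,x+w:]=0
    v,u=np.nonzero(m); c.append((u.mean(),v.mean())); print(n,len(u),c[-1],np.mean([bp(n,d,q) for q in zip(u,v)],0))
    im=cv2.resize(f["p"][y:y+150 if n=="scene" else y+150,x:x+w,::-1],None,fx=4 if n=="scene" else 5,fy=4 if n=="scene" else 4,interpolation=cv2.INTER_CUBIC)
    cv2.imwrite(f"pics/{n}c.png",im)
print(tri(*c))
E
```

```text
scene 33 (np.float64(300.2121212121212), np.float64(219.0909090909091)) [ 601.02890137 -135.08426712  236.4040529 ]
side 36 (np.float64(325.8611111111111), np.float64(218.94444444444446)) [572.00606912 -93.08092651 167.59133152]
[572.99470022 -85.65472824 165.8007693 ]
```

View pics/scenec.png

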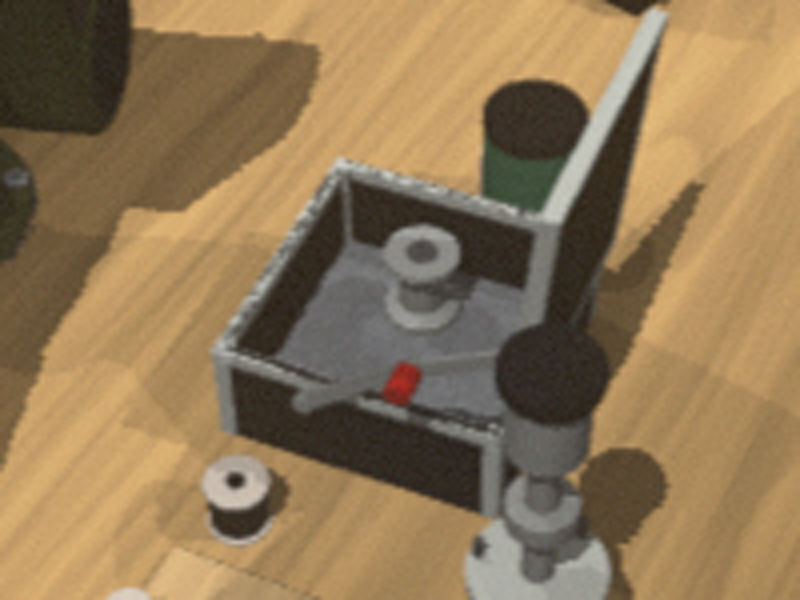

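View pics/sidec.png

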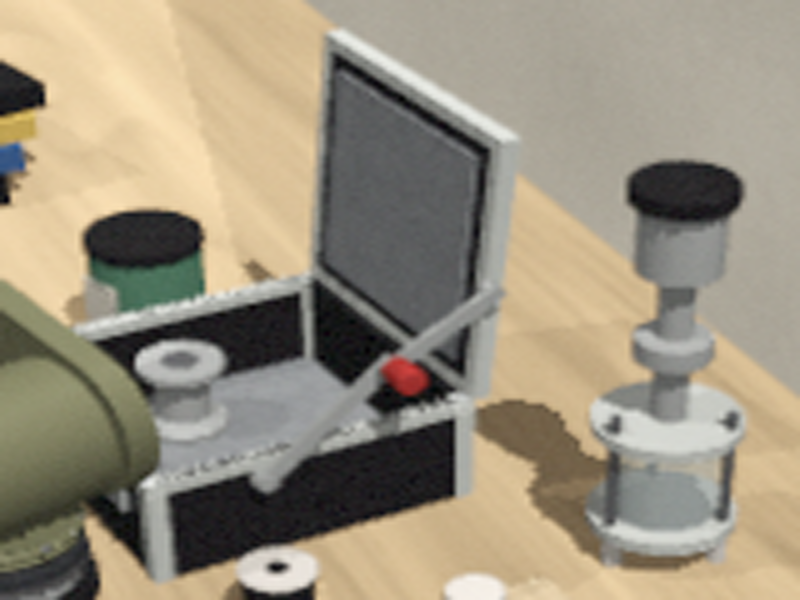

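The crops show, in full-image pixels, scene then side: case front −y top corner (254.5,212.5) / (275,248), back −y top corner (325,233) / (338,225.5), lid's +y free corner (364,128) / (312,133). The bottle's labelled body on the board is clearly larger than the others. Now I'll triangulate and fit the case pose.

Run:
```python
from h import *
from scipy.optimize import least_squares
pts=dict(fRt=((254.5,212.5),(275,248)),bRt=((325,233),(338,225.5)),fRb=((257,233),(277,269.5)),bRb=((322.5,253),(338,249)),lidL=((363.75,128),(312,133)),knee=((300.2,219.1),(325.9,218.9)))
for k,v in pts.items(): print(k,tri(*v).round(1))
obs=[("scene",(-120,-120,100),(254.5,212.5)),("side",(-120,-120,100),(275,248)),("scene",(120,-120,100),(325,233)),("side",(120,-120,100),(338,225.5)),
("scene",(-120,-120,0),(257,233)),("side",(-120,-120,0),(277,269.5)),("side",(120,-120,0),(338,249)),("scene",(120,-120,0),(322.5,253)),("scene",(-120,120,100),(285.5,165.5))]
def W(p,X): return R.from_euler("z",p[2]).apply(X)+[p[0],p[1],p[3]]
f=lambda p:np.concatenate([proj(n,W(p,X))-uv for n,X,uv in obs])
s=least_squares(f,[550,0,0.2,0],x_scale=[100,100,.1,10],loss="soft_l1"); p=s.x; print("case",p,np.abs(s.fun).max())
a=0.2 # knee
print("res",f(p).reshape(-1,2).round(1).tolist())
k=tri(*pts["knee"]); print("knee in case",R.from_euler("z",-p[2]).apply(k-[p[0],p[1],p[3]]))
print("lidL in case",R.from_euler("z",-p[2]).apply(tri(*pts["lidL"])-[p[0],p[1],p[3]]))
for n in("scene","side"):
    d=np.load(f"pics/{n}0.npz")["d"]
    for uv in ((150,380),(420,200),(300,219),(255,205)) if n=="scene" else ((200,380),(420,290),(326,219),(300,240)): print(n,uv,bp(n,d,uv).round())
```

```text
fRt [402.  -73.4  93.4]
bRt [635.  -44.7  94.9]
fRb [404.1 -75.6   1.5]
bRb [ 6.323e+02 -5.090e+01 -3.000e-01]
lidL [639.8 184.6 339.7]
knee [573.1 -85.9 166. ]
case [ 5.05390031e+02  6.16407672e+01  1.10636054e-01 -7.23626695e+00] 2.465919580143975
res [[-0.2, 0.1], [-1.5, -0.7], [0.9, 1.5], [0.3, -0.3], [-0.2, -0.2], [-1.4, 1.8], [0.2, -0.5], [2.5, 1.4], [-0.5, -0.8]]
knee in case [  50.97755029 -154.06640102  173.28570311]
lidL in case [147.21284069 107.41069117 346.90559564]
scene (150, 380) [ 423. -615.    1.]
scene (420, 200) [830. 320.   0.]
scene (300, 219) [575. -90. 177.]
scene (255, 205) [330.  28.  -3.]
side (200, 380) [  94. -396.   -2.]
side (420, 290) [ 784. -339.   -6.]
side (326, 219) [570. -98. 171.]
side (300, 240) [489. -73.  95.]
```

Run:
```python
from h import *
from scipy.optimize import least_squares
s5,c5=np.sin(.0873),np.cos(.0873)
Li=(120+240*s5,100+240*c5); 
obs=[("scene",(-120,-120,100),(254.5,212.5)),("side",(-120,-120,100),(275,248)),("scene",(120,-120,100),(325,233)),("side",(120,-120,100),(338,225.5)),
("scene",(-120,-120,0),(257,233)),("side",(-120,-120,0),(277,269.5)),("side",(120,-120,0),(338,249)),("scene",(120,-120,0),(322.5,253)),("scene",(-120,120,100),(285.5,165.5)),
("side",(Li[0],120,Li[1]),(311,133.2)),("side",(Li[0],-120,Li[1]),(344.5,160)),("scene",(Li[0],120,Li[1]),(361.5,128.5)),("scene",(Li[0],-120,Li[1]),(334.5,180)),
("side",(51,-147.5,166),(325.9,218.9)),("scene",(51,-147.5,166),(300.2,219.1))]
def W(p,X): return R.from_euler("z",p[2]).apply(X)+[p[0],p[1],0]
f=lambda p:np.concatenate([proj(n,W(p,X))-uv for n,X,uv in obs])
s=least_squares(f,[550,0,0.2],x_scale=[100,100,.1],loss="soft_l1"); p=s.x; print("case",p)
print("res",f(p).reshape(-1,2).round(1).tolist())
print("knee",W(p,(51,-147.5,166)),"lid edge",W(p,(147,0,338)))
d=np.load("pics/scene0.npz")["d"]
for uv in ((235,280),(335,215),(234,310),(259,243)): print(uv,bp("scene",d,uv).round())
```

```text
case [5.07023794e+02 5.47903204e+01 9.93672302e-02]
res [[-1.4, -0.2], [-1.1, -1.5], [-0.1, 2.0], [1.4, -0.8], [-1.3, -0.4], [-1.0, 1.2], [1.3, -0.8], [1.5, 2.0], [-0.7, -1.2], [-0.7, -0.4], [1.1, 0.1], [1.3, -1.2], [0.4, -0.3], [-0.7, -0.6], [-0.3, 1.3]]
knee [572.40477679 -86.92268924 166.        ] lid edge [653.29866326  69.37327722 338.        ]
(235, 280) [ 522. -344.  165.]
(335, 215) [ 715. -167.  345.]
(234, 310) [ 518. -367.   45.]
(259, 243) [ 455. -138.   48.]
```

Careful with the scale: shifts go in m and turns go in units of 0.05 rad. That gives: 225 mm is 0.225, -108 mm is -0.108.

```bash
echo '[[[0.045, -0.022, -0.01, 0, 0, 0], [0.09, -0.043, -0.02, 0, 0, 0], [0.135, -0.065, -0.03, 0, 0, 0], [0.18, -0.086, -0.04, 0, 0, 0], [0.225, -0.108, -0.05, 0, 0, 0]]]' | python3 -m creep 0 20
echo '[[[0, 0, 0, 0, 0, -3], [0, 0, 0, 0, 0, -6], [0, 0, 0, 0, 0, -9], [0, 0, 0, 0, 0, -12], [0, 0, 0, 0, 0, -15]]]' | python3 -m creep
echo '[[[0, 0, 0, 0, 0, -3], [0, 0, 0, 0, 0, -6], [0, 0, 0, 0, 0, -9], [0, 0, 0, 0, 0, -12], [0, 0, 0, 0, 0, -15]]]' | python3 -m creep
echo '[[[0, 0, 0, 0, 0, -3], [0, 0, 0, 0, 0, -6], [0, 0, 0, 0, 0, -9], [0, 0, 0, 0, 0, -12], [0, 0, 0, 0, 0, -15]]]' | python3 -m creep
echo '[[[0, 0, 0, 0, 0, -3], [0, 0, 0, 0, 0, -6], [0, 0, 0, 0, 0, -9], [0, 0, 0, 0, 0, -11.2], [0, 0, 0, 0, 0, -11.36]]]' | python3 -m creep
```

```text
clock: 0.6
eef_pos: [384.5, -312.4, 254.8]
eef_rot: [-3.141, 0.0, 0.423]
wrist_force: [0.6, -1.2, 0.1]
finger_gap: 57.0
finger_force: 0.0
clock: 1.1
eef_pos: [383.6, -314.0, 254.3]
eef_rot: [-3.141, -0.0, 1.179]
wrist_force: [-0.3, -0.2, -0.5]
finger_gap: 17.9
finger_force: 0.0
clock: 1.6
eef_pos: [383.6, -314.1, 254.3]
eef_rot: [-3.141, -0.001, 1.929]
wrist_force: [-0.1, -0.6, 0.3]
finger_gap: 0.8
finger_force: 0.0
clock: 2.1
eef_pos: [383.6, -314.1, 254.3]
eef_rot: [3.141, -0.001, 2.679]
wrist_force: [-0.3, -0.8, 0.4]
finger_gap: 0.5
finger_force: 0.0
clock: 2.6
eef_pos: [383.6, -314.1, 254.3]
eef_rot: [3.141, -0.0, -3.04]
wrist_force: [-1.2, -0.0, -0.6]
finger_gap: 0.2
finger_force: 0.0
```

To row units: -175 mm is -0.175, 170 mm is 0.17.

```bash
echo '[[[-0.035, 0.034, 0, 0, 0, 0], [-0.07, 0.068, 0, 0, 0, 0], [-0.105, 0.102, 0, 0, 0, 0], [-0.14, 0.136, 0, 0, 0, 0], [-0.175, 0.17, 0, 0, 0, 0]]]' | python3 -m creep
echo '[[[-0.02, 0.018, 0.01, 0, 0, 0], [-0.038, 0.036, 0.025, 0, 0, 0], [-0.038, 0.036, 0.04, 0, 0, 0], [-0.038, 0.036, 0.04, 0, 0, 0]]]' | python3 -m creep
python3 - <<'E'
from h import *
s=manip.read_state(); p,d=manip.camera("wrist"); a,da=manip.camera("scene"); b,db=manip.camera("side")
i=manip.camera_info("wrist"); M=np.array(i["mount"]); T=np.eye(4); T[:3,:3]=R.from_euler("xyz",s["eef_rot"]).as_matrix(); T[:3,3]=s["eef_pos"]; G=T@M
np.savez("pics/w1.npz",p=p,d=d,G=G,K=i["K"]); cv2.imwrite("pics/w1.png",p[:,:,::-1])
cv2.imwrite("pics/s1.png",np.hstack([cv2.resize(a[120:270,220:370,::-1],None,fx=2.6,fy=2.6),cv2.resize(b[120:270,250:400,::-1],None,fx=2.6,fy=2.6)]))
print(s["eef_pos"],s["eef_rot"],s["joints"])
q=p.astype(int); m=(q[...,0]>110)&(q[...,1]<60)&(q[...,2]<60); v,u=np.nonzero(m); print(len(u),u.mean(),v.mean())
X=[(G@np.r_[d[y,x]*np.linalg.inv(i["K"])@[x,y,1],1])[:3] for y,x in zip(v,u)]; print(np.median(X,0),np.min(X,0),np.max(X,0))
E
```

```text
clock: 3.1
eef_pos: [542.0, -125.9, 254.5]
eef_rot: [-3.142, -0.0, -3.046]
wrist_force: [0.0, -0.4, -0.0]
finger_gap: 0.7
finger_force: 0.0
clock: 3.5
eef_pos: [574.6, -87.4, 212.2]
eef_rot: [3.14, -0.004, -3.044]
wrist_force: [-0.2, 0.0, 0.8]
finger_gap: 0.0
finger_force: 0.0
[574.63034973 -87.35878569 212.22568346] [ 3.1403582  -0.00385394 -3.04413867] [-2.13879575e-01  3.67305315e-01  1.41572751e+00 -5.57533533e-06
  1.36260664e+00 -1.88212634e+00]
241 315.10788381742736 216.55601659751036
[572.40540062 -92.7909739  173.04659131] [564.67583502 -97.75775248 165.41664431] [582.55910334 -85.23637044 175.83037652]
```

View pics/w1.png

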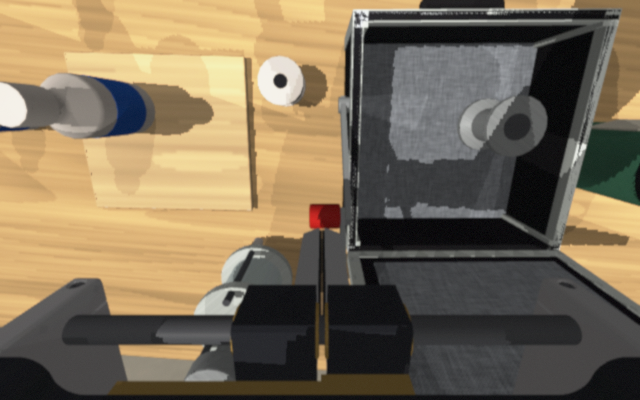

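View pics/s1.png

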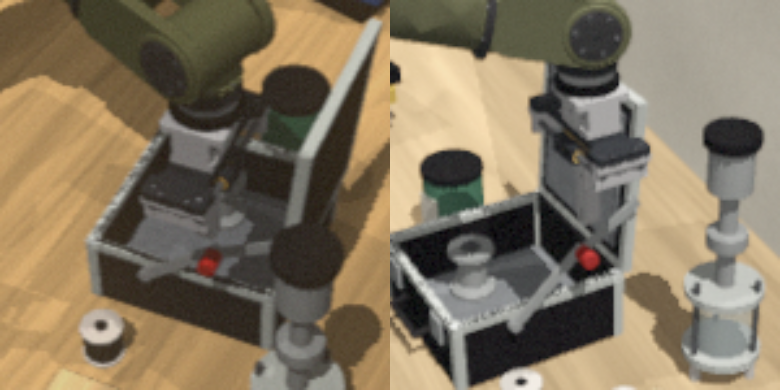

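The wrist view shows the red knee at (324,216), in line with the shut fingers (column 322), with the case wall right of column 350. The bottle stands on the board at left, and the lid has clearance from the gripper body. Now the press.

To row units: 34 mm is 0.034, 15 mm is 0.015.

```bash
echo '[[[0, -0.003, 0.015, 0, 0, 0], [0, -0.003, 0.028, 0, 0, 0], [0, -0.003, 0.034, 0, 0, 0]]]' | python3 -m creep
echo '[[[-0.002, 0, 0.003, 0, 0, 0], [-0.004, 0, 0.006, 0, 0, 0], [-0.006, 0, 0.009, 0, 0, 0], [-0.008, 0, 0.012, 0, 0, 0]]]' | python3 -m creep
echo '[[[-0.002, 0, 0.003, 0, 0, 0], [-0.004, 0, 0.006, 0, 0, 0], [-0.006, 0, 0.009, 0, 0, 0], [-0.007, 0, 0.011, 0, 0, 0]]]' | python3 -m creep
python3 - <<'E'
from h import *
for n,o in (("side",(250,120)),("scene",(220,120))):
    p,d=manip.camera(n); q=p[120:270,o[0]:o[0]+150].astype(int)
    m=(q[...,0]>120)&(q[...,1]<60)&(q[...,2]<60); v,u=np.nonzero(m); print(n,len(u),u.mean()+o[0] if len(u) else 0,v.mean()+120)
E
```

```text
clock: 3.95
eef_pos: [575.1, -91.4, 179.8]
eef_rot: [3.141, -0.001, -3.044]
wrist_force: [0.5, -0.6, 0.2]
finger_gap: 0.7
finger_force: 0.0
clock: 4.35
eef_pos: [583.9, -90.3, 168.9]
eef_rot: [-3.141, 0.001, -3.042]
wrist_force: [-0.9, -0.6, 2.8]
finger_gap: 0.4
finger_force: 1.5
clock: 4.75
eef_pos: [590.5, -89.6, 157.3]
eef_rot: [-3.142, -0.0, -3.042]
wrist_force: [-3.1, -1.3, 5.0]
finger_gap: 0.3
finger_force: 2.3
side 0 0 nan
scene 0 0 nan<stdin>:4: RuntimeWarning: Mean of empty slice.
  ret = ret.dtype.type(ret / rcount)
```

```bash
echo '[[[-0.001, 0, 0.003, 0, 0, 0], [-0.002, 0, 0.005, 0, 0, 0], [-0.002, 0, 0.005, 0, 0, 0]]]' | python3 -m creep
echo '[[[0.002, 0, -0.008, 0, 0, 0], [0.006, 0, -0.03, 0, 0, 0], [0.01, 0, -0.06, 0, 0, 0], [0.01, 0, -0.1, 0, 0, 0], [0.01, 0, -0.145, 0, 0, 0]]]' | python3 -m creep
python3 - <<'E'
from h import *
s=manip.read_state(); p,d=manip.camera("wrist"); a,da=manip.camera("scene"); b,db=manip.camera("side")
i=manip.camera_info("wrist"); M=np.array(i["mount"]); T=np.eye(4); T[:3,:3]=R.from_euler("xyz",s["eef_rot"]).as_matrix(); T[:3,3]=s["eef_pos"]; G=T@M
cv2.imwrite("pics/s2.png",np.hstack([cv2.resize(a[120:270,220:370,::-1],None,fx=2.6,fy=2.6),cv2.resize(b[120:270,250:400,::-1],None,fx=2.6,fy=2.6)]))
q=p.astype(int); m=(q[...,0]>90)&(q[...,1]<50)&(q[...,2]<50); v,u=np.nonzero(m); print(len(u))
X=np.array([(G@np.r_[d[y,x]*np.linalg.inv(i["K"])@[x,y,1],1])[:3] for y,x in zip(v,u)]); X=X[(X[:,2]>80)&(X[:,2]<190)]; print(len(X),np.median(X,0),X.min(0),X.max(0))
E
```

```text
clock: 5.15
eef_pos: [592.5, -89.4, 152.5]
eef_rot: [3.142, 0.0, -3.042]
wrist_force: [-1.8, -0.1, 3.5]
finger_gap: 0.4
finger_force: 1.5
clock: 5.65
eef_pos: [581.9, -90.2, 298.8]
eef_rot: [3.141, -0.001, -3.042]
wrist_force: [1.1, 0.3, -0.3]
finger_gap: -0.0
finger_force: 0.0
294
293 [587.61519202 -83.08170845 150.47560784] [579.84119333 -95.51689451 142.06711865] [597.99450731 -71.07400884 153.77571836]
```

View pics/s2.png

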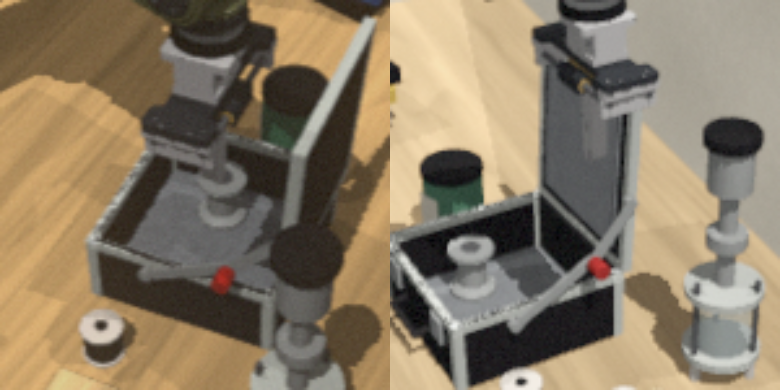

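The stay is broken: the knee now sits at about (223,278) in the left half, centre near z 142, while the lid is still upright. Next I go up and over behind the lid.

```bash
echo '[[[0, 0, -0.04, 0, 0, 0], [0, 0, -0.08, 0, 0, 0], [0, 0.04, -0.085, 0, 0, 0], [0, 0.08, -0.085, 0, 0, 0], [0, 0.12, -0.085, 0, 0, 0]]]' | python3 -m creep
echo '[[[-0.01, 0.03, 0, 0, 0, 0], [-0.04, 0.032, 0, 0, 0, 0], [-0.08, 0.032, 0, 0, 0, 0], [-0.12, 0.032, 0, 0, 0, 0], [-0.12, 0.032, 0, 0, 0, 0]]]' | python3 -m creep
```

```text
clock: 6.3
eef_pos: [570.2, 30.3, 381.4]
eef_rot: [3.141, -0.002, -3.043]
wrist_force: [1.0, 0.7, -0.5]
finger_gap: 0.2
finger_force: 0.0
clock: 6.8
eef_pos: [690.1, 73.1, 375.8]
eef_rot: [3.141, -0.008, -3.042]
wrist_force: [-0.6, -0.6, -0.8]
finger_gap: 0.5
finger_force: 0.0
```

To row units: 42 mm is 0.042, 66 mm is 0.066.

```bash
echo '[[[0, 0, 0.02, 0, 0, 0], [0, 0, 0.042, 0, 0, 0], [0, 0, 0.06, 0, 0, 0], [0, 0, 0.066, 0, 0, 0], [0, 0, 0.066, 0, 0, 0]]]' | python3 -m creep
echo '[[[0.008, 0, 0, 0, 0, 0], [0.016, 0, 0, 0, 0, 0], [0.022, 0, 0, 0, 0, 0], [0.028, 0, -0.001, 0, 0, 0], [0.034, 0, -0.002, 0, 0, 0]]]' | python3 -m creep
echo '[[[0.008, 0, 0, 0, 0, 0], [0.016, 0, 0, 0, 0, 0], [0.024, 0, 0, 0, 0, 0], [0.024, 0, 0, 0, 0, 0]]]' | python3 -m creep
python3 - <<'E'
from h import *
a,da=manip.camera("scene"); b,db=manip.camera("side")
cv2.imwrite("pics/s3.png",np.hstack([cv2.resize(a[110:260,220:370,::-1],None,fx=2.6,fy=2.6),cv2.resize(b[110:260,250:400,::-1],None,fx=2.6,fy=2.6)]))
E
```

```text
clock: 7.3
eef_pos: [686.3, 72.7, 315.9]
eef_rot: [3.141, -0.002, -3.042]
wrist_force: [1.5, 0.4, 0.3]
finger_gap: 0.3
finger_force: 0.0
clock: 7.8
eef_pos: [652.9, 69.4, 318.8]
eef_rot: [-3.142, 0.001, -3.042]
wrist_force: [4.2, 1.5, -2.6]
finger_gap: 0.4
finger_force: 2.2
clock: 8.2
eef_pos: [628.4, 66.9, 319.2]
eef_rot: [-3.142, 0.0, -3.042]
wrist_force: [-0.4, -0.1, 0.2]
finger_gap: 0.8
finger_force: 0.0
```

View pics/s3.png

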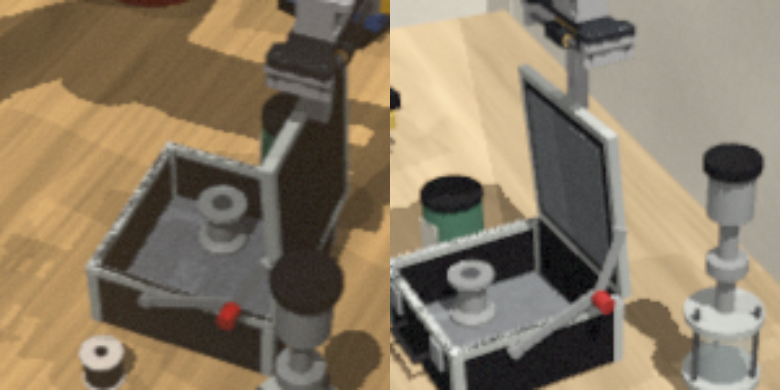

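The lid is leaning forward under the finger and the stay is folding freely, with the knee at (228,316) in the left half. I'll continue along the arc.

```bash
echo '[[[0.008, 0, 0.001, 0, 0, 0], [0.017, 0, 0.002, 0, 0, 0], [0.025, 0, 0.004, 0, 0, 0]]]' | python3 -m creep
echo '[[[0.01, 0, 0.002, 0, 0, 0], [0.021, 0, 0.0045, 0, 0, 0], [0.032, 0, 0.0075, 0, 0, 0], [0.042, 0, 0.0105, 0, 0, 0]]]' | python3 -m creep
echo '[[[0.01, 0, 0.004, 0, 0, 0], [0.02, 0, 0.0085, 0, 0, 0], [0.03, 0, 0.0135, 0, 0, 0], [0.039, 0, 0.0185, 0, 0, 0]]]' | python3 -m creep
echo '[[[0.009, 0, 0.006, 0, 0, 0], [0.018, 0, 0.0125, 0, 0, 0], [0.0265, 0, 0.019, 0, 0, 0], [0.0345, 0, 0.026, 0, 0, 0]]]' | python3 -m creep
python3 - <<'E'
from h import *
a,da=manip.camera("scene"); b,db=manip.camera("side")
cv2.imwrite("pics/s4.png",np.hstack([cv2.resize(a[110:260,220:370,::-1],None,fx=2.6,fy=2.6),cv2.resize(b[110:260,250:400,::-1],None,fx=2.6,fy=2.6)]))
E
```

```text
clock: 8.6
eef_pos: [604.5, 64.5, 315.0]
eef_rot: [-3.142, 0.001, -3.042]
wrist_force: [2.6, 0.9, 4.4]
finger_gap: 0.7
finger_force: 1.9
clock: 9.0
eef_pos: [562.4, 60.3, 304.2]
eef_rot: [-3.141, 0.001, -3.042]
wrist_force: [3.5, -0.7, 0.7]
finger_gap: 0.2
finger_force: 1.5
clock: 9.4
eef_pos: [523.6, 56.4, 285.6]
eef_rot: [-3.141, 0.0, -3.042]
wrist_force: [1.8, -0.7, 2.0]
finger_gap: 0.7
finger_force: 1.3
clock: 9.8
eef_pos: [489.2, 53.0, 259.5]
eef_rot: [-3.141, 0.0, -3.042]
wrist_force: [1.7, -1.2, 2.3]
finger_gap: 0.5
finger_force: 1.0
```

View pics/s4.png

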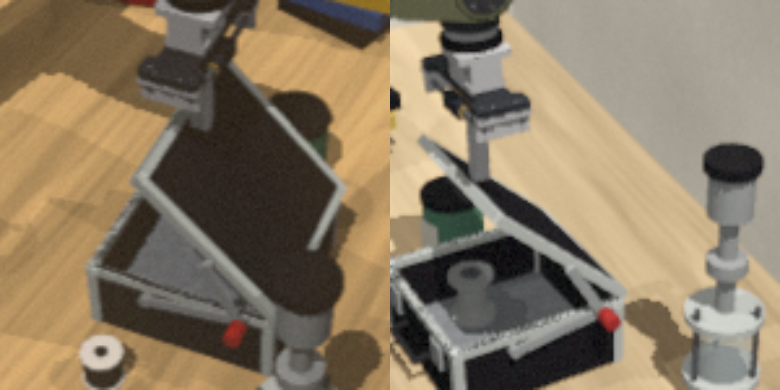

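The lid is about halfway down with the fingertip on its outer face, the stay is folding outside the −y wall, and forces are small. I'll continue, slower near the end.

```bash
echo '[[[0.0075, 0, 0.008, 0, 0, 0], [0.015, 0, 0.016, 0, 0, 0], [0.022, 0, 0.024, 0, 0, 0], [0.029, 0, 0.0325, 0, 0, 0]]]' | python3 -m creep
echo '[[[0.006, 0, 0.009, 0, 0, 0], [0.0115, 0, 0.0185, 0, 0, 0], [0.017, 0, 0.028, 0, 0, 0], [0.022, 0, 0.0375, 0, 0, 0]]]' | python3 -m creep
echo '[[[0.0035, 0, 0.009, 0, 0, 0], [0.007, 0, 0.018, 0, 0, 0], [0.01, 0, 0.026, 0, 0, 0], [0.012, 0, 0.034, 0, 0, 0], [0.014, 0, 0.041, 0, 0, 0]]]' | python3 -m creep
echo '[[[0.001, 0, 0.007, 0, 0, 0], [0.002, 0, 0.014, 0, 0, 0], [0.003, 0, 0.02, 0, 0, 0], [0.004, 0, 0.025, 0, 0, 0], [0.004, 0, 0.03, 0, 0, 0]]]' | python3 -m creep
```

```text
clock: 10.3
eef_pos: [460.9, 50.2, 227.2]
eef_rot: [-3.142, 0.0, -3.042]
wrist_force: [1.2, 0.0, -0.0]
finger_gap: 0.2
finger_force: 0.8
clock: 10.7
eef_pos: [438.3, 48.0, 188.8]
eef_rot: [3.142, 0.0, -3.042]
wrist_force: [2.0, 0.3, 0.7]
finger_gap: 0.6
finger_force: 0.6
clock: 11.2
eef_pos: [424.4, 46.7, 147.9]
eef_rot: [3.142, -0.0, -3.042]
wrist_force: [1.4, -0.3, 1.7]
finger_gap: 0.5
finger_force: 0.3
clock: 11.7
eef_pos: [420.6, 46.3, 118.2]
eef_rot: [3.142, -0.0, -3.042]
wrist_force: [-0.9, -0.8, 0.7]
finger_gap: 0.6
finger_force: 0.1
```

```bash
echo '[[[0, 0, 0.002, 0, 0, 0], [0, 0, 0.004, 0, 0, 0], [0, 0, 0.006, 0, 0, 0], [0, 0, 0.006, 0, 0, 0]]]' | python3 -m creep
echo '[[[0, 0, 0.001, 0, 0, 0], [0, 0, 0.002, 0, 0, 0], [0, 0, 0.002, 0, 0, 0]]]' | python3 -m creep
```

```text
clock: 12.1
eef_pos: [420.7, 46.3, 112.5]
eef_rot: [3.142, 0.0, -3.042]
wrist_force: [0.3, 0.5, 0.1]
finger_gap: 0.4
finger_force: 0.0
clock: 12.4
eef_pos: [420.9, 46.3, 112.0]
eef_rot: [-3.141, 0.001, -3.042]
wrist_force: [-9.5, -0.5, 22.4]
finger_gap: 0.4
finger_force: 11.0
```

```bash
echo '[[[0, 0, -0.005, 0, 0, 0], [0, 0, -0.03, 0, 0, 0], [0, 0, -0.07, 0, 0, 0], [0, 0, -0.11, 0, 0, 0], [0, 0, -0.15, 0, 0, 0]]]' | python3 -m creep
echo '[[[0.04, 0, -0.04, 0, 0, 0], [0.04, 0, -0.04, 0, 0, 0]]]' | python3 -m creep
python3 - <<'E'
from h import *
a,da=manip.camera("scene"); b,db=manip.camera("side")
cv2.imwrite("pics/s5.png",np.hstack([cv2.resize(a[130:340,180:370,::-1],None,fx=2.1,fy=2.1),cv2.resize(b[130:340,240:430,::-1],None,fx=2.1,fy=2.1)]))
s=manip.read_state(); p,d=manip.camera("wrist"); i=manip.camera_info("wrist"); T=np.eye(4); T[:3,:3]=R.from_euler("xyz",s["eef_rot"]).as_matrix(); T[:3,3]=s["eef_pos"]; G=T@np.array(i["mount"])
c,sn=np.cos(.099),np.sin(.099); X=np.stack(np.meshgrid(np.arange(640),np.arange(400)),-1).reshape(-1,2)
Y=(np.c_[X,np.ones(len(X))]@np.linalg.inv(i["K"]).T)*d.reshape(-1,1); Y=Y@G[:3,:3].T+G[:3,3]; Y=Y[d.ravel()>0]-[507,55,0]
x=c*Y[:,0]+sn*Y[:,1]; y=-sn*Y[:,0]+c*Y[:,1]
for lo in range(-125,120,30):
    m=(abs(y)<100)&(x>lo)&(x<lo+20)&(Y[:,2]<170); print(lo,m.sum(),np.median(Y[m,2]) if m.any() else None)
E
```

```text
clock: 12.9
eef_pos: [420.4, 46.2, 262.4]
eef_rot: [-3.142, 0.0, -3.042]
wrist_force: [-0.3, -0.5, -0.0]
finger_gap: 0.8
finger_force: 0.0
clock: 13.1
eef_pos: [380.1, 42.2, 304.7]
eef_rot: [-3.141, 0.007, -3.042]
wrist_force: [0.0, 0.6, 0.0]
finger_gap: 0.4
finger_force: 0.0
-125 3931 99.7606658047784
-95 1957 111.79198267113458
-65 1692 111.79594650164191
-35 1214 111.82554663139396
-5 1046 111.85697725032679
25 552 111.8452146596178
55 0 None
85 0 None
115 0 None
```

View pics/s5.png

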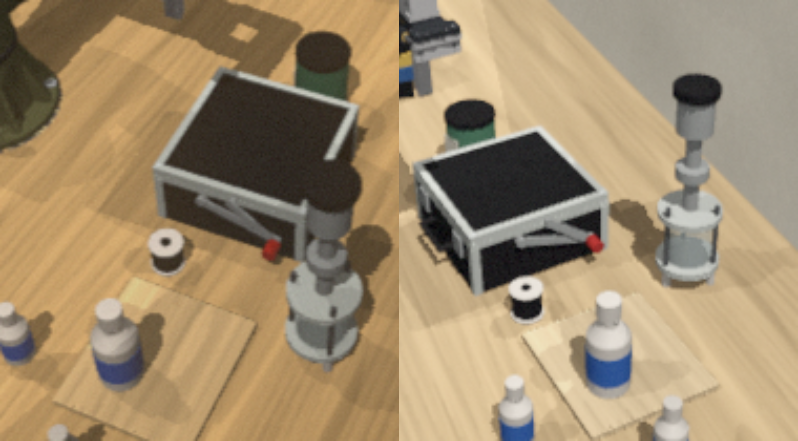

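The lid lies level at z 111.8 over its whole length, so it is fully shut. The bottle, largest of the lookalikes, stands upright on the board (left half, base at (120,375)). The spool, canister and column are unmoved, and the arm is clear.

```bash
python3 -c "
from cell import manip
print(manip.sign_off())"
```

```text
the job is handed in; nothing more can be done
None
```

The job is handed in: the stay was broken by pressing the red knee and the lid lowered by pushing on the lid until fully shut, with the bottle left standing where it already was on the board and the fitting, spool, canister and column not touched.

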